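Kit the refit caddy for a bench power supply

TASK

Make up the refit kit in the aluminium caddy: stand the large round knob in the square bin and the small round knob in the round dish, both upright. Load the magazine with the round rubber foot first and the steel washer on top of it, pressing them down against the spring until both are held below its two brass catches. Leave the pointer knob and the square foot where they lie; they belong to other instruments.

Things in the scene. Friction and masses are not known exactly. Their poses are not given: they have to be found in the camera images.
- coarse_knob: large round white plastic knob, loose, standing on its skirt: skirt 42 mm diameter, 5 mm thick; ribbed round grip above it 34 mm diameter; 26 mm high overall, about 30 g. Origin: centre of its underside, z up.
- fine_knob: small round white plastic knob, loose, standing on its skirt: skirt 28 mm diameter, 5 mm thick; ribbed round grip above it 21 mm diameter; 22 mm high overall, 15 g. Origin: centre of its underside, z up.
- round_foot: solid round black rubber instrument foot, loose, lying flat: disc 50 mm diameter, 12 mm thick, about 40 g. Origin: centre of its underside, z up.
- washer: round steel washer, loose, lying flat: 50 mm diameter, 8 mm thick, centre hole 10 mm diameter, 90 g. Origin: centre of its underside, z up.
- pointer_knob: look-alike to be left: white knob with a round skirt 42 mm in diameter and a straight bar grip across it, 40 mm long (its x), 11 mm wide, 26 mm high overall. Origin: centre of its underside.
- square_foot: look-alike to be left: square black rubber foot, 46 x 46 mm, 12 mm thick, lying flat. Origin: centre of its underside.
- square_bin: square grey open bin fixed in the caddy, a fixed aluminium tray 122 x 348 mm, rim 14 mm high, with bin, magazine and dish side by side in any order, about 113 mm apart. Outside 100 x 100 mm, 22 mm high, walls and floor 4 mm. Origin: centre of its underside (inner floor 4 mm above), z up.
- round_dish: round grey open dish fixed in the caddy. Outside 100 mm diameter, 22 mm high, wall and floor 4 mm. Origin: centre of its underside (its inner floor is 4 mm above this), z up.
- magazine: magazine fixed in the caddy, origin under the centre of its 76 mm square base, z up (heights from here). Four 6 mm posts at x, y +-20.9 mm, 81 mm high, top 7 mm tapered, gaps 35 mm, 1.5 mm play round a 50 mm disc. Two brass spring catches 12 mm wide face each other along its x, tips 41 mm apart, flat undersides at 50 mm, sloping tops to 66 mm; y sides open for fingers.
- follower (a joint): spring plate inside the magazine: 0 = up (its top at 48 mm above the magazine's origin), grows as pressed down, to 0.038 m; 3 N at 0 plus 150 N/m. A disc set in rests on the catches' slopes, underside at about 58 mm. Press its middle (4 to 10 N) until its top is at about 46 mm: the catches give way, spring back over its rim above it, and hold it down.
Mind the look-alikes: they are no part of the job. Of the things that look like the magazine, take the one that is nearest to the robot's base at the start.

How it is judged:
By the outcome, as a careful person would: the job done as asked, in the order asked, and still so for the second after the job is handed in, with the robot touching nothing.
It also fails if it takes over 115 s, if anything falls off the work surface, if the arm or the gripper's body presses on something with over 40 N, if the wrist force passes 120 N, or if a joint passes its speed limit or range.

ROBOT

A 6-joint arm with a two-finger parallel gripper is mounted at the origin on the work surface. World frame = base frame: x ahead of the robot, y to its left, z up, the work surface at z = 0. Lengths are in mm, angles in rad, forces in N, time in s.
With the tool pointing down it reaches from about 275 to 750 mm from the base axis. Payload 10.2 kg.
Tool frame: the origin (TCP) lies where the fingers leave the gripper's body, on its centre line; the fingertips stand 73 mm ahead of it and the grasp point (between the pads) lies 54 mm ahead of it; z points along the fingers, y is the line along which they close (so a half turn about z gives the same grasp; the last joint's range is limited). The gripper opens to 85 mm and grips with 20 to 120 N. Pads are 22 mm wide; open, the fingers measure 114 mm over their backs; the gripper's body (76 mm by 85 mm) begins 54 mm behind the grasp point. The pads swing forward as they close: fully open they stand 13 mm farther back than shut.
Start: joints at [0.963, 0.313, 1.498, -0, 1.331, -0.223], TCP at [197.084, 486.61, 303.894] pointing down, gripper open.
Joint ranges: [-2.94, 2.94], [-0.97, 2.17], [0.19, 2.56], [-1.23, 4.37], [0.02, 3.11], [-2.88, 2.88]. Speed limits (rad/s): [2.39, 2.39, 3.01, 3.14, 3.14, 3.14].

INTERFACE

Orientations are given as a unit quaternion [w, x, y, z].
In Python, from rig import ctrl gives the robot as it stands.
- The arm moves only by the shell command python3 -m creep 'ROWS' [OPENING] [FORCE]. ROWS is JSON, a list that holds one entry, the list of rows, each a list of 6 numbers: the shift along the world's x, y, z in units of 25 mm (1.0 is 25 mm), then the turn, a rotation vector about the world's x, y, z in units of 5 degrees (1.0 is 5 degrees). In form: [[[x, y, z, ax, ay, az], ...]]. A call has 1 to 20 rows; each row is the pose to reach, as a shift and turn from the pose commanded when the call began; what a row does not reach only later rows make up. A row lasts 1/12 s, in which the tool goes at most 41.7 mm and 7.16 degrees, less where a joint would pass 70% of its speed; a pose out of reach is approached as far as the arm can. A call with a gripper value outside its range is refused whole. OPENING is the finger opening in mm, from 0 to 85.4, set as the call begins (- or left out, the last holds). The fingers move at their own pace and stop on an object; FORCE is the grip in N (left out, the last holds). Time passes only in rows, so rows that repeat a pose let the fingers close. It gives the time, the measured TCP pose, the force, the opening and the grip force at its end, in the units of the state.
- ctrl.sense(): the state, without advancing time (a new reading comes with each control period).
- ctrl.capture(name): name is "scene" or "top"; returns a dict with "image" (400x640x3 uint8, red, green, blue), "fx", "fy", "cx", "cy" (pixels), "R" (3x3) and "t" (3): a world point X has camera coordinates R X + t. Camera axes: x right, y down, z forward; pixel columns grow to the right and rows downward; lengths in mm; the calibration is good to about 2 mm. A picture is of the moment at which its call begins. There is no depth.
- ctrl.finish_job(): hands the job in; it is judged then, once.
The state is a dict: "time_s": time; "joints": joint angles; "dq": joint speeds; "tau": joint torques, N m; "eef_pos": TCP position; "ee_rot": TCP orientation; "force": force on the tool from outside, world axes, zero at the start; "wrist_torque": the same for the moment, N m; "grip_width": opening from 0.0 (shut) to 1.0 (fully open); "grip_force": force on a finger pad.
Only numpy, scipy, OpenCV 4.12 (cv2) and the standard library are available. Lean on these libraries where they do the work, as an engineer would, in place of code of your own. Each camera call takes 0.05 s, during which the arm holds its last target. There are 200 camera calls.

## Working session

There is one attempt and no reset: what is moved stays moved. The work goes in short steps, Python scripts to look and compute and a shell command to move; the robot and the scene stay as the last step left them, time stands still between calls to the robot, and variables do not carry over. Pictures are saved under pics/ and viewed, at most 14 in all, crops included, and the job is handed in when it is done.

```bash
ls; mkdir -p pics; python3 - <<'E'
from rig import ctrl
import cv2,json,numpy as np
for n in ("scene","top"):
    c=ctrl.capture(n); cv2.imwrite(f"pics/{n}0.png",c["image"][:,:,::-1])
    print(n,c["fx"],c["fy"],c["cx"],c["cy"],np.round(c["R"],4).tolist(),np.round(c["t"],1).tolist())
s=ctrl.sense(); print(s)
E
```

```text
pics
scene 484.71599968152185 484.71599968152185 320.56217635948417 202.75887489207244 [[0.5542, 0.8323, 0.0071], [0.6853, -0.4515, -0.5714], [-0.4724, 0.3215, -0.8207]] [-356.6, -402.7, 1497.8]
top 465.51551634482627 465.51551634482627 316.9851699241868 198.990470943975 [[-0.0025, -0.9999, -0.0153], [-0.9864, 0.0049, -0.1644], [0.1644, 0.0147, -0.9863]] [-1.4, 629.9, 876.1]
{'time_s': 0.1, 'joints': array([ 9.62630524e-01,  3.13409786e-01,  1.49833565e+00, -1.17357505e-05,
        1.33096865e+00, -2.23396784e-01]), 'dq': array([ 0.0020451 , -0.00292448, -0.00216071, -0.00065729, -0.00126454,
       -0.0018629 ]), 'tau': array([ 3.14005105e-03, -4.12895107e+01, -2.60140783e+01, -1.40302254e-04,
        3.04864770e-03,  1.49060975e-05]), 'eef_pos': array([196.98990987, 486.49802822, 303.39377752]), 'ee_rot': array([-2.21262599e-04,  1.91198553e-01,  9.81551221e-01, -5.15246194e-04]), 'force': array([-0.27960761, -0.72623694,  0.46578264]), 'wrist_torque': array([-0.00533048,  0.0031616 , -0.05887794]), 'grip_force': 0.0, 'grip_width': 1.0032084279790052}
```

View pics/scene0.png

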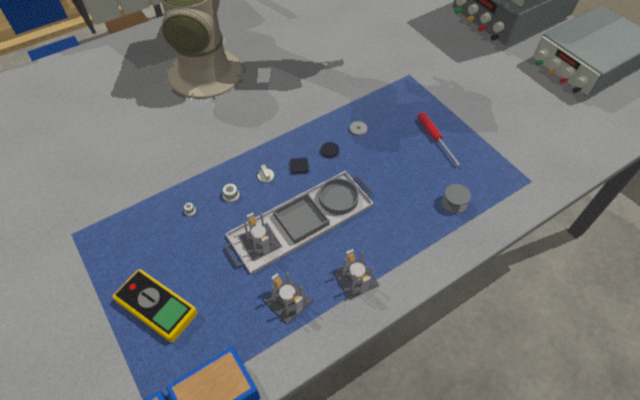

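View pics/top0.png

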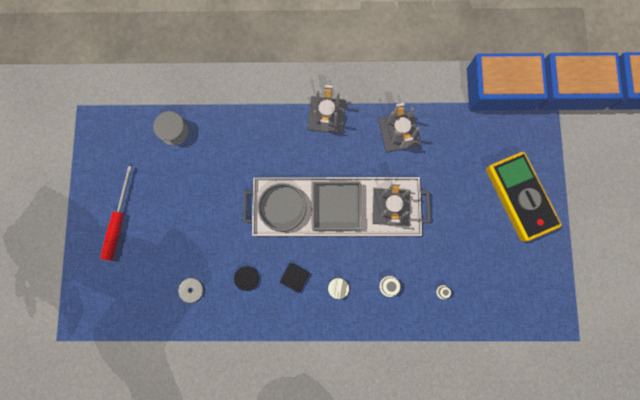

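Top view: candidates are coarse knob (390,287) vs pointer knob (339,288, bar across) vs fine knob (443,292). Round foot is (246,278) vs square foot (294,277), and the washer is (190,290). Magazines are (395,205, in the caddy and nearest the base), (402,126) and (327,107). The dish is at (283,207) and the bin at (338,206). I'll check these in close crops.

```bash
python3 - <<'E'
import cv2,numpy as np
t=cv2.imread("pics/top0.png"); s=cv2.imread("pics/scene0.png")
a=cv2.resize(t[265:310,170:460],None,fx=2.75,fy=2.75,interpolation=cv2.INTER_CUBIC)
b=cv2.resize(t[175:240,360:440],None,fx=5,fy=5,interpolation=cv2.INTER_CUBIC)
c=cv2.resize(s[205:270,220:300],None,fx=5,fy=5,interpolation=cv2.INTER_CUBIC)
bc=np.hstack([b,c])[:, :797]; a=a[:, :797]
bc=cv2.copyMakeBorder(bc,0,0,0,max(0,a.shape[1]-bc.shape[1]),0)
cv2.imwrite("pics/crop0.png",np.vstack([a,bc])); print(a.shape,bc.shape)
E
```

```text
(124, 797, 3) (325, 797, 3)
```

View pics/crop0.png

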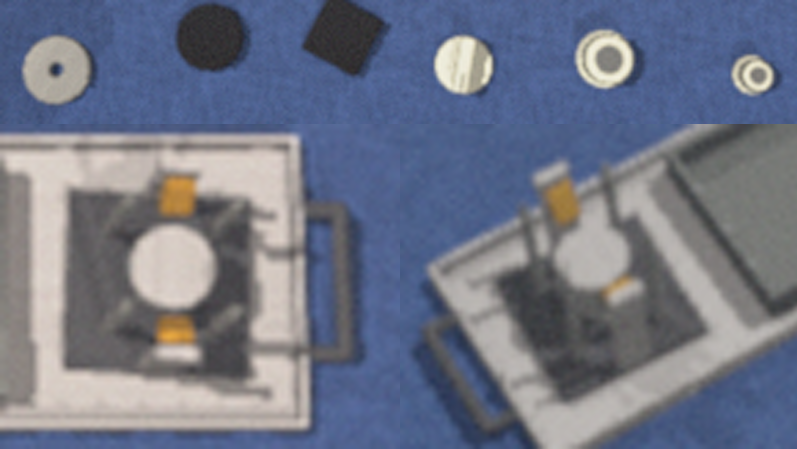

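The crop confirms it. In top pixels: washer with hole (190,290), round foot (246,278), square foot (294,277, leave), pointer with bar (339,288, leave), coarse knob (390,287), fine knob (443,292). The caddy magazine's brass catches lie along the image vertical, which is world x, so the fingers should close along y.

```bash
cat > h.py <<'E'
import cv2,numpy as np
from scipy.optimize import least_squares
from rig import ctrl
def proj(c,P):
    q=np.atleast_2d(P)@np.array(c["R"]).T+np.array(c["t"])
    return np.c_[c["fx"]*q[:,0]/q[:,2]+c["cx"],c["fy"]*q[:,1]/q[:,2]+c["cy"]]
def ray(c,uv,z):
    R=np.array(c["R"]);C=-R.T@np.array(c["t"])
    d=R.T@np.array([(uv[0]-c["cx"])/c["fx"],(uv[1]-c["cy"])/c["fy"],1])
    return C+d*(z-C[2])/d[2]
th=np.linspace(0,2*np.pi,60)
def cen(c,p,stack):   # centroid of silhouette of circles (r,z)
    P=np.vstack([np.c_[p[0]+r*np.cos(th),p[1]+r*np.sin(th),0*th+z] for r,z in stack])
    h=cv2.convexHull(proj(c,P).astype(np.float32)); m=cv2.moments(h)
    return np.array([m["m10"]/m["m00"],m["m01"]/m["m00"]]),m["m00"]
def blob(c,kind,uv,lim=18):
    hsv=cv2.cvtColor(c["image"],cv2.COLOR_RGB2HSV); S,V=hsv[...,1].astype(int),hsv[...,2].astype(int)
    m=(V<75) if kind=="black" else (S<90)&(V>95)
    m=m.astype(np.uint8)
    k=np.zeros_like(m);cv2.circle(k,tuple(int(round(v)) for v in uv),lim,1,-1);m*=k
    n,l,st,ce=cv2.connectedComponentsWithStats(m)
    i=1+np.argmax(st[1:,4]); f=cv2.findContours((l==i).astype(np.uint8),cv2.RETR_EXTERNAL,cv2.CHAIN_APPROX_NONE)[0][0]
    g=np.zeros_like(m);cv2.drawContours(g,[f],-1,1,-1);M=cv2.moments(g,True)
    return np.array([M["m10"],M["m01"]])/M["m00"],M["m00"]
def locate(c,kind,uv,stack,lim=18):
    b,a=blob(c,kind,uv,lim); p0=ray(c,b,5)[:2]
    r=least_squares(lambda p:cen(c,p,stack)[0]-b,p0)
    return r.x,a,cen(c,r.x,stack)[1],b
E
python3 - <<'E'
from h import *
T=ctrl.capture("top");S=ctrl.capture("scene")
obj={"coarse":("w",(390,287),(231,193),[(21,0),(21,5),(17,26)]),"fine":("w",(443,292),(190,209),[(14,0),(14,5),(10.5,22)]),
"foot":("black",(246,278),(330,150),[(25,0),(25,12)]),"washer":("w",(190,290),(358,128),[(25,0),(25,8)])}
for n,(k,u,v,st) in obj.items():
    for c,q in ((T,u),(S,v)):
        p,a,ae,b=locate(c,k,q,st); print(n,np.round(p,1),"area",a,round(ae,0),np.round(b,1))
for n,c,pts in (("T",T,[(253,178),(421,178),(422,236),(253,236)]),):
    print([np.round(ray(c,p,14)[:2],0).tolist() for p in pts])
# tray outline
hsv=cv2.cvtColor(T["image"],cv2.COLOR_RGB2HSV); m=((hsv[...,1]<90)).astype(np.uint8); m[:170]=0;m[245:]=0;m[:,:240]=0;m[:,440:]=0
m=cv2.morphologyEx(m,cv2.MORPH_OPEN,np.ones((15,15)))
f=max(cv2.findContours(m,0,cv2.CHAIN_APPROX_NONE)[0],key=cv2.contourArea)
bx=cv2.boxPoints(cv2.minAreaRect(f));print("tray px",bx.round(1).tolist(),[np.round(ray(T,p,14)[:2],1).tolist() for p in bx])
for c,u in ((T,(394,204)),(S,(258,232))):
    b,a=blob(c,"w",u,11); print("follower",b.round(1),a,[ray(c,b,z).round(1).tolist() for z in (48,50,52,54)])
E
```

```text
coarse [ 458.1 -149.9] area 400.0 348.0 [389.4 286. ]
coarse [ 457.7 -150.9] area 290.0 245.0 [230.2 192.4]
fine [ 446.2 -258.1] area 201.0 165.0 [443.2 291.8]
fine [ 445.9 -258.3] area 155.0 124.0 [189.2 208.9]
foot [474.7 141.5] area 461.0 500.0 [246.3 278.1]
foot [475.5 139.7] area 212.0 257.0 [329.2 149.9]
washer [451.1 256.6] area 523.0 505.0 [189.9 290. ]
washer [450.5 256.1] area 228.0 217.0 [358.3 127.5]
[[682.0, 131.0], [680.0, -220.0], [559.0, -218.0], [560.0, 128.0]]
tray px [[252.0, 176.0], [422.0, 176.0], [422.0, 236.0], [252.0, 236.0]] [[685.8, 133.1], [683.8, -222.5], [558.5, -217.6], [559.8, 130.5]]
follower [393.8 203.2] 294.0 [[621.3, -156.9, 48.0], [621.0, -156.6, 50.0], [620.6, -156.3, 52.0], [620.3, -155.9, 54.0]]
follower [258.6 230.9] 289.0 [[619.5, -155.9, 48.0], [620.7, -156.3, 50.0], [621.9, -156.8, 52.0], [623.1, -157.2, 54.0]]
```

```bash
python3 -m creep '[[[10.44,-25.46,-4,0,0,4.41],[10.44,-25.46,-4,0,0,4.41],[10.44,-25.46,-4,0,0,4.41],[10.44,-25.46,-4,0,0,4.41],[10.44,-25.46,-4,0,0,4.41],[10.44,-25.46,-4,0,0,4.41],[10.44,-25.46,-4,0,0,4.41],[10.44,-25.46,-4,0,0,4.41],[10.44,-25.46,-4,0,0,4.41],[10.44,-25.46,-4,0,0,4.41],[10.44,-25.46,-4,0,0,4.41],[10.44,-25.46,-4,0,0,4.41],[10.44,-25.46,-4,0,0,4.41],[10.44,-25.46,-4,0,0,4.41],[10.44,-25.46,-4,0,0,4.41],[10.44,-25.46,-4,0,0,4.41],[10.44,-25.46,-4,0,0,4.41],[10.44,-25.46,-4,0,0,4.41],[10.44,-25.46,-4,0,0,4.41],[10.44,-25.46,-4,0,0,4.41]]]' 60 30
```

```text
time_s: 1.87
eef_pos: [457.7, -149.4, 203.7]
ee_rot: [-0.0, 0.0, 1.0, 0.0]
force: [-0.1, 0.5, 0.1]
grip_width: 0.705
grip_force: 0.0
```

```bash
python3 -m creep '[[[0,0,-1,0,0,0],[0,0,-2,0,0,0],[0,0,-3,0,0,0],[0,0,-4,0,0,0],[0,0,-4.6,0,0,0],[0,0,-5.05,0,0,0],[0,0,-5.05,0,0,0],[0,0,-5.05,0,0,0]]]' 60 30 && python3 -m creep '[[[0,0,0,0,0,0],[0,0,0,0,0,0],[0,0,0,0,0,0],[0,0,0,0,0,0],[0,0,0,0,0,0],[0,0,0,0,0,0],[0,0,0,0,0,0],[0,0,0,0,0,0]]]' 20 30
python3 - <<'E'
from h import *
T=ctrl.capture("top");S=ctrl.capture("scene")
a=T["image"][230:330,340:440];b=S["image"][140:240,180:280]
o=cv2.resize(np.hstack([a,b]),None,fx=4,fy=4,interpolation=2);cv2.imwrite("pics/c1.png",o[:,:,::-1])
E
```

```text
time_s: 2.53
eef_pos: [458.0, -148.9, 78.1]
ee_rot: [-0.0, -0.001, 1.0, 0.0]
force: [0.1, -0.2, 0.4]
grip_width: 0.705
grip_force: 0.0
time_s: 3.2
eef_pos: [458.5, -149.8, 78.8]
ee_rot: [0.001, -0.0, 1.0, -0.0]
force: [-0.3, 2.3, 8.7]
grip_width: 0.387
grip_force: 29.3
```

View pics/c1.png

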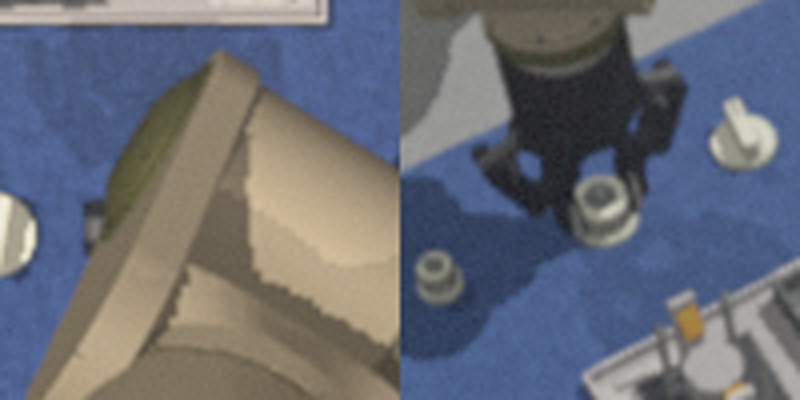

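The opening (33 mm) matches the 34 mm grip, and the scene crop at (600,205) shows the knob held between the fingers. Next I'll lift it and carry it to the bin.

```bash
python3 -m creep '[[[0,0,0.6,0,0,0],[0,0,1.4,0,0,0],[0,0,2.4,0,0,0],[1,0.65,2.8,0,0,0],[2,1.3,2.8,0,0,0],[3,1.95,2.8,0,0,0],[4,2.6,2.8,0,0,0],[5,3.25,2.8,0,0,0],[6,3.9,2.8,0,0,0],[6.48,4.2,2.6,0,0,0],[6.48,4.2,2,0,0,0],[6.48,4.2,1.2,0,0,0],[6.48,4.2,0.7,0,0,0],[6.48,4.2,0.4,0,0,0],[6.48,4.2,0.35,0,0,0],[6.48,4.2,0.35,0,0,0]]]' 20 30
```

```text
time_s: 4.63
eef_pos: [620.2, -45.0, 86.7]
ee_rot: [0.0, 0.0, 1.0, -0.0]
force: [-0.3, -0.4, -0.5]
grip_width: 0.382
grip_force: 30.9
```

```bash
python3 -m creep '[[[0,0,-0.06,0,0,0],[0,0,-0.12,0,0,0],[0,0,-0.12,0,0,0]]]' 20 30
```

```text
time_s: 4.88
eef_pos: [620.4, -45.1, 86.1]
ee_rot: [0.001, -0.0, 1.0, -0.0]
force: [-8.2, 0.4, 17.3]
grip_width: 0.385
grip_force: 32.6
```

```bash
python3 -m creep '[[[0,0,0.1,0,0,0],[0,0,0.1,0,0,0],[0,0,0.1,0,0,0],[0,0,0.1,0,0,0],[0,0,0.3,0,0,0],[0,0,0.8,0,0,0],[0,0,1.6,0,0,0],[0,0,2.4,0,0,0],[0,0,2.4,0,0,0],[0,0,2.4,0,0,0]]]' 47 30
```

```text
time_s: 5.72
eef_pos: [620.6, -45.0, 145.2]
ee_rot: [0.001, -0.0, 1.0, -0.0]
force: [-0.6, -0.5, 0.2]
grip_width: 0.552
grip_force: 0.0
```

```bash
python3 -m creep '[[[-1.2,-0.5,0.6,0,0,0],[-2.4,-1.5,1,0,0,0],[-3.5,-2.6,1,0,0,0],[-4.6,-3.7,1,0,0,0],[-5.6,-4.8,1,0,0,0],[-6.4,-5.9,1,0,0,0],[-6.96,-7.1,1,0,0,0],[-6.96,-8.3,0.6,0,0,0],[-6.96,-8.53,-0.4,0,0,0],[-6.96,-8.53,-1.4,0,0,0],[-6.96,-8.53,-2,0,0,0],[-6.96,-8.53,-2.4,0,0,0],[-6.96,-8.53,-2.4,0,0,0],[-6.96,-8.53,-2.4,0,0,0],[-6.96,-8.53,-2.4,0,0,0]]]' 42 30; python3 - <<'E'
from h import *
s=ctrl.sense();print(s["eef_pos"],s["force"])
T=ctrl.capture("top");S=ctrl.capture("scene")
a=T["image"][155:255,240:440];b=S["image"][160:260,140:340]
o=cv2.resize(np.hstack([a,b]),None,fx=2,fy=2,interpolation=2);cv2.imwrite("pics/c2.png",o[:,:,::-1])
E
```

```text
time_s: 6.97
eef_pos: [446.5, -258.3, 84.3]
ee_rot: [0.001, -0.0, 1.0, -0.001]
force: [-0.6, 0.2, -0.4]
grip_width: 0.491
grip_force: 0.0
[ 446.51559149 -258.3051141    84.33189308] [-0.61110037  0.20976383 -0.36330254]
```

View pics/c2.png

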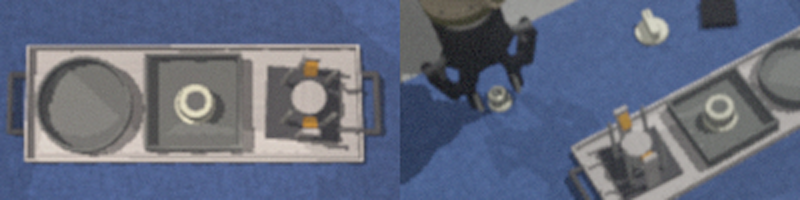

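The coarse knob stands upright mid-bin (top crop, at 195,102). The fingers are over the fine knob (scene crop, at 497,97).

```bash
python3 -m creep '[[[0,0,-0.16,0,0,0],[0,0,-0.16,0,0,0],[0,0,-0.16,0,0,0],[0,0,-0.16,0,0,0],[0,0,-0.16,0,0,0],[0,0,-0.16,0,0,0],[0,0,-0.16,0,0,0],[0,0,-0.16,0,0,0],[0,0,-0.16,0,0,0],[0,0,-0.16,0,0,0]]]' 10 30
```

```text
time_s: 7.9
eef_pos: [446.1, -258.1, 79.4]
ee_rot: [0.0, -0.0, 1.0, -0.0]
force: [0.2, 0.1, 1.5]
grip_width: 0.231
grip_force: 29.4
```

```bash
python3 -m creep '[[[0,0,0.6,0,0,0],[0,0,1.6,0,0,0],[0,0.5,2.8,0,0,0],[0.7,1.8,2.8,0,0,0],[1.4,3.1,2.8,0,0,0],[2.1,4.4,2.8,0,0,0],[2.8,5.7,2.8,0,0,0],[3.5,7,2.8,0,0,0],[4.2,8.3,2.8,0,0,0],[4.9,9.6,2.8,0,0,0],[5.6,10.9,2.8,0,0,0],[6.3,12.1,2.8,0,0,0],[6.96,13.05,2.6,0,0,0],[6.96,13.05,1.8,0,0,0],[6.96,13.05,1,0,0,0],[6.96,13.05,0.5,0,0,0],[6.96,13.05,0.38,0,0,0],[6.96,13.05,0.32,0,0,0],[6.96,13.05,0.29,0,0,0],[6.96,13.05,0.28,0,0,0]]]' 10 30
```

```text
time_s: 9.57
eef_pos: [619.8, 68.1, 87.4]
ee_rot: [-0.0, 0.0, 1.0, 0.0]
force: [-5.8, 1.7, 9.0]
grip_width: 0.228
grip_force: 30.2
```

```bash
python3 -m creep '[[[0,0,0.06,0,0,0],[0,0,0.06,0,0,0],[0,0,0.06,0,0,0],[0,0,0.06,0,0,0],[0,0,0.5,0,0,0],[0,0,1.4,0,0,0],[0,0,2.4,0,0,0]]]' 36 30 && python3 -m creep '[[[-1.2,0.6,0,0,0,0],[-2.4,1.2,0,0,0,0],[-3.6,1.8,0,0,0,0],[-4.8,2.4,0,0,0,0],[-5.8,2.91,0,0,0,0],[-5.8,2.91,-0.6,0,0,0],[-5.8,2.91,-1.2,0,0,0],[-5.8,2.91,-1.5,0,0,0],[-5.8,2.91,-1.5,0,0,0]]]' 66 40; python3 - <<'E'
from h import *
T=ctrl.capture("top");S=ctrl.capture("scene")
a=T["image"][155:255,240:440];b=S["image"][100:200,240:440]
o=cv2.resize(np.hstack([a,b]),None,fx=2,fy=2,interpolation=2);cv2.imwrite("pics/c3.png",o[:,:,::-1])
E
```

```text
time_s: 10.15
eef_pos: [619.7, 68.1, 146.8]
ee_rot: [-0.001, 0.0, 1.0, 0.0]
force: [0.3, 0.0, -0.3]
grip_width: 0.415
grip_force: 0.0
time_s: 10.9
eef_pos: [474.7, 140.8, 108.2]
ee_rot: [-0.001, 0.0, 1.0, -0.0]
force: [0.3, -0.9, -0.5]
grip_width: 0.769
grip_force: 0.0
```

View pics/c3.png

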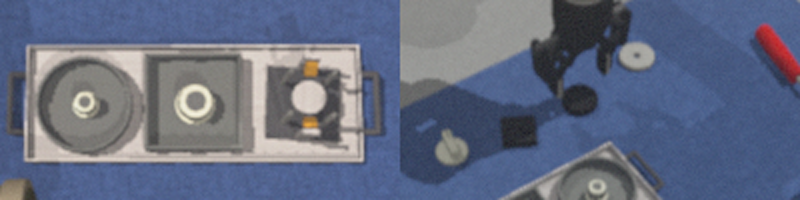

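Both knobs are upright in their places (top crop, 85,102 and 195,102). The gripper hovers over the round foot (scene crop, 580,100).

```bash
python3 -m creep '[[[0,0,-0.7,0,0,0],[0,0,-1.2,0,0,0],[0,0,-1.33,0,0,0],[0,0,-1.33,0,0,0],[0,0,-1.33,0,0,0]]]' 66 40 && python3 -m creep '[[[0,0,0,0,0,0],[0,0,0,0,0,0],[0,0,0,0,0,0],[0,0,0,0,0,0],[0,0,0,0,0,0],[0,0,0,0,0,0],[0,0,0,0,0,0],[0,0,0,0,0,0]]]' 40 40
```

```text
time_s: 11.42
eef_pos: [475.6, 140.8, 76.4]
ee_rot: [0.001, 0.0, 1.0, 0.0]
force: [0.6, 0.4, 0.6]
grip_width: 0.774
grip_force: 0.0
time_s: 12.08
eef_pos: [475.6, 140.9, 77.0]
ee_rot: [0.001, -0.0, 1.0, -0.0]
force: [-2.6, -1.2, 9.0]
grip_width: 0.559
grip_force: 39.6
```

```bash
python3 - <<'E'
from h import *
T=ctrl.capture("top");S=ctrl.capture("scene")
z=7.3
for n,st,P in (("coarse",[(21,z),(21,z+5),(17,z+26)],(620.2,-45,z)),("fine",[(14,z),(14,z+5),(10.5,z+22)],(620,68,z))):
    for c in (T,S):
        u=proj(c,P)[0]; p,a,ae,b=locate(c,"w",u,st,14 if n=="coarse" else 11); print(n,p.round(1),a,round(ae))
P=[(620.8,-156.5,51)]
for c,nm in ((T,"T"),(S,"S")):
    u=proj(c,P[0])[0]
    for lim in (9,10,11,12):
        b,a=blob(c,"w",u,lim); print(nm,lim,b.round(2),a)
ov=[]
for c in (T,S):
    u=proj(c,P[0])[0]; x0,y0=int(u[0])-22,int(u[1])-22; k=9
    im=cv2.resize(c["image"][y0:y0+44,x0:x0+44],None,fx=k,fy=k,interpolation=2)
    dr=lambda Q,col:cv2.polylines(im,[((proj(c,Q)-[x0,y0]+.5)*k).astype(np.int32).reshape(-1,1,2)],True,col,1)
    dr(np.c_[620.8+20*np.cos(th),-156.5+20*np.sin(th),51+0*th],(255,0,0))
    for sx in(-1,1):
        for sy in (-1,1): dr(np.array([[620.8+20.9*sx,-156.5+20.9*sy,zz] for zz in (7,84)]),(0,255,0))
    dr(np.array([[620.8+38*a,-156.5+38*b,3] for a,b in((1,1),(1,-1),(-1,-1),(-1,1))]),(255,255,0))
    ov.append(im)
cv2.imwrite("pics/c4.png",np.hstack(ov)[:,:,::-1])
E
```

```text
coarse [620.3 -42.9] 568.0 324
coarse [626.3 -47. ] 613.0 262
fine [620.7  69.3] 350.0 146
fine [625.1  64.4] 377.0 116
T 9 [394. 203.] 253.0
T 10 [393.94 202.96] 285.0
T 11 [393.8  202.88] 303.0
T 12 [393.73 202.94] 311.0
S 9 [257.98 230.85] 241.0
S 10 [258.31 230.89] 291.0
S 11 [258.57 230.88] 339.0
S 12 [258.65 230.66] 379.0
```

View pics/c4.png

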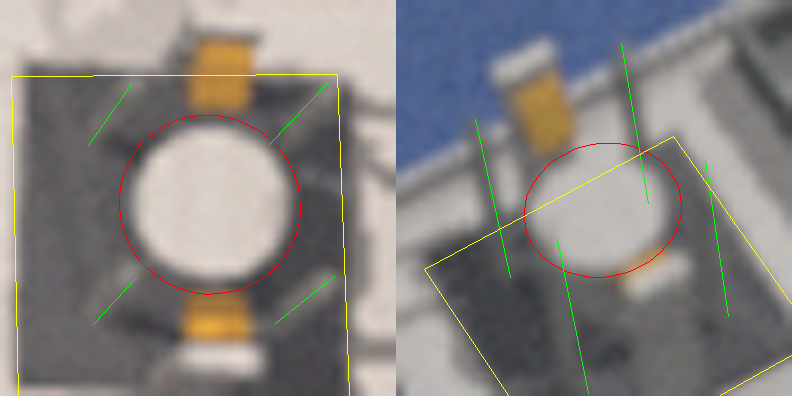

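```bash
cat >> h.py <<'E'
def edgefit(c,p,r,z,angs,lo=0.6,hi=1.4):
    """fit centre (x,y) and radius of a bright disc at height z by radial steepest edge"""
    g=cv2.GaussianBlur(cv2.cvtColor(c["image"],cv2.COLOR_RGB2GRAY),(0,0),.6).astype(np.float32); p=np.array(p,float)
    for _ in range(4):
        pts=[]
        for a in np.radians(angs):
            rr=np.linspace(lo*r,hi*r,80); W=np.c_[p[0]+rr*np.cos(a),p[1]+rr*np.sin(a),0*rr+z]; q=proj(c,W).astype(np.float32)
            d=np.abs(np.gradient(cv2.remap(g,q[:,:1],q[:,1:],cv2.INTER_CUBIC)[:,0])); pts.append(W[np.argmax(d),:2])
        pts=np.array(pts)
        s=least_squares(lambda v:np.hypot(*(pts-v[:2]).T)-v[2],[*p,r],loss="soft_l1",f_scale=.5); p=s.x[:2]
    return s.x.round(2),round(float(np.median(np.abs(s.fun))),2)
E
python3 - <<'E'
from h import *
T=ctrl.capture("top");S=ctrl.capture("scene")
A=np.r_[30:150:5,210:330:5]
for z in (49,51,53): print("plate",z,edgefit(T,(621,-156.5),18,z,A),edgefit(S,(621,-156.5),18,z,np.r_[60:150:5,200:280:5]))
F=np.arange(0,360,5)
for c in (T,S): print("coarse top",edgefit(c,(620.2,-45),17,33.3,F),"fine top",edgefit(c,(620,68),10.5,29.3,F),
 "coarse skirt",edgefit(c,(620.2,-45),21,12.3,F,.85,1.25),"dish",edgefit(c,(620,68),50,25,F,.9,1.1))
E
```

```text
plate 49 (array([ 621.21, -157.4 ,   16.9 ]), 0.52) (array([ 618.2 , -156.9 ,   16.49]), 0.77)
plate 51 (array([ 621.01, -157.05,   16.85]), 0.49) (array([ 618.68, -157.09,   16.58]), 1.04)
plate 53 (array([ 620.63, -156.8 ,   16.89]), 0.55) (array([ 619.41, -157.28,   16.58]), 1.02)
coarse top (array([621.4 , -48.76,  13.82]), 1.12) fine top (array([622.92,  67.01,   8.98]), 1.03) coarse skirt (array([619.91, -43.99,  20.41]), 0.64) dish (array([618.35,  67.18,  50.27]), 0.86)
coarse top (array([620.25, -46.47,  17.32]), 0.66) fine top (array([620.22,  67.4 ,  11.19]), 0.62) coarse skirt (array([620.16, -45.59,  22.07]), 1.07) dish (array([621.3 ,  66.62,  48.24]), 1.65)
```

Plate centre is about (620.8, -156.7), with its top near z = 51. The robot and camera agree within about 1 mm. Next I'll carry the foot over the magazine.

```bash
python3 -m creep '[[[0,0,0.6,0,0,0],[0,0,1.6,0,0,0],[0,0,2.8,0,0,0],[0.3,-0.6,4,0,0,0],[0.9,-1.8,4.4,0,0,0],[1.5,-3,4.4,0,0,0],[2.1,-4.2,4.4,0,0,0],[2.7,-5.4,4.4,0,0,0],[3.3,-6.6,4.4,0,0,0],[3.9,-7.8,4.4,0,0,0],[4.5,-9,4.4,0,0,0],[5.1,-10.2,4.4,0,0,0],[5.6,-11.3,4.4,0,0,0],[5.83,-11.9,4.4,0,0,0],[5.83,-11.9,4.2,0,0,0],[5.83,-11.9,4,0,0,0],[5.83,-11.9,4,0,0,0],[5.83,-11.9,4,0,0,0]]]' 40 40;  python3 - <<'E'
from h import *
s=ctrl.sense();print(s["eef_pos"],s["ee_rot"],s["force"])
c=ctrl.capture("scene");T=ctrl.capture("top")
x0,y0,k=225,180,7
im=cv2.resize(c["image"][y0:y0+80,x0:x0+80],None,fx=k,fy=k,interpolation=2)
dr=lambda Q:cv2.polylines(im,[((proj(c,Q)-[x0,y0]+.5)*k).astype(np.int32).reshape(-1,1,2)],True,(0,255,0),1)
zb=s["eef_pos"][2]-76.5
for z in (zb,zb+12): dr(np.c_[620.8+25*np.cos(th),-156.6+25*np.sin(th),z+0*th])
cv2.imwrite("pics/c5.png",im[:,:,::-1])
E
```

```text
time_s: 13.78
eef_pos: [620.5, -155.4, 175.5]
ee_rot: [-0.0, -0.001, 1.0, 0.0]
force: [-0.5, -0.6, 0.2]
grip_width: 0.557
grip_force: 41.3
[ 620.50964787 -155.41021464  175.47482517] [-4.47050511e-04 -6.21524326e-04  9.99999670e-01  2.70076275e-04] [-0.53050057 -0.57137518  0.16810348]
```

View pics/c5.png

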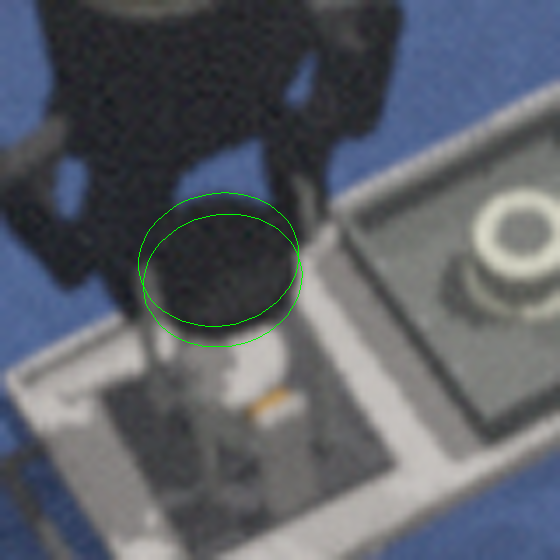

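The foot is held (dark disc around 220,265), but its lower edge looks higher than predicted. I'll measure it with contrast stretched.

```bash
python3 - <<'E'
from h import *
s=ctrl.sense();print(s["eef_pos"].round(1))
c=ctrl.capture("scene")
x0,y0,k=238,200,12
sub=c["image"][y0:y0+45,x0:x0+50]
im=cv2.resize(np.clip(sub.astype(float)*2.2-40,0,255).astype(np.uint8),None,fx=k,fy=k,interpolation=2)
dr=lambda Q,col:cv2.polylines(im,[((proj(c,Q)-[x0,y0]+.5)*k).astype(np.int32).reshape(-1,1,2)],True,col,1)
zb=s["eef_pos"][2]-76.5
for dx,col in ((0,(0,255,0)),(-4,(255,0,0))):
  for z in (zb,zb+12): dr(np.c_[620.8+dx+25*np.cos(th),-156.6+25*np.sin(th),z+0*th],col)
cv2.imwrite("pics/c6.png",im[:,:,::-1])
E
```

```text
[ 620.8 -155.7  176. ]
```

View pics/c6.png

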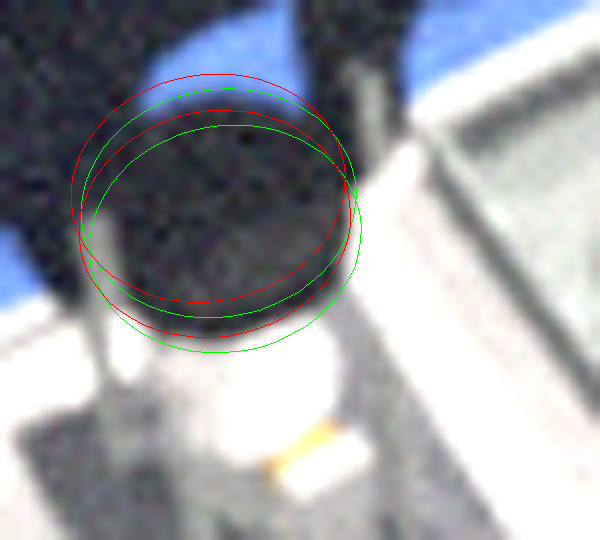

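Allowing for blur, the disc's centre is within 1 mm of the prediction. Lowering into the posts.

```bash
python3 -m creep '[[[0,-0.02,-0.2,0,0,0],[0,-0.02,-0.4,0,0,0],[0,-0.02,-0.6,0,0,0],[0,-0.02,-0.7,0,0,0],[0,-0.02,-0.8,0,0,0],[0,-0.02,-0.85,0,0,0],[0,-0.02,-0.85,0,0,0],[0,-0.02,-0.85,0,0,0]]]' 40 40
```

```text
time_s: 14.6
eef_pos: [620.9, -157.2, 154.5]
ee_rot: [0.0, -0.0, 1.0, -0.0]
force: [0.1, -0.3, 0.5]
grip_width: 0.553
grip_force: 41.3
```

```bash
python3 -m creep '[[[0,0,-0.15,0,0,0],[0,0,-0.3,0,0,0],[0,0,-0.42,0,0,0],[0,0,-0.52,0,0,0],[0,0,-0.6,0,0,0],[0,0,-0.6,0,0,0],[0,0,-0.6,0,0,0]]]' 40 40
```

```text
time_s: 15.18
eef_pos: [621.0, -157.2, 139.5]
ee_rot: [0.0, -0.0, 1.0, -0.0]
force: [0.3, -1.3, -0.1]
grip_width: 0.553
grip_force: 41.4
```

```bash
python3 -m creep '[[[0,0,-0.06,0,0,0],[0,0,-0.12,0,0,0],[0,0,-0.16,0,0,0],[0,0,-0.16,0,0,0]]]' 40 40
```

```text
time_s: 15.52
eef_pos: [620.9, -157.2, 135.6]
ee_rot: [0.0, -0.0, 1.0, -0.0]
force: [-0.1, -0.6, 2.8]
grip_width: 0.559
grip_force: 41.7
```

```bash
python3 -m creep '[[[0,0,0,0,0,0],[0,0,0,0,0,0],[0,0,0,0,0,0],[0,0,0,0,0,0],[0,0,0.5,0,0,0],[0,0,1.2,0,0,0],[0,0,2.2,0,0,0],[0,0,3,0,0,0]]]' 62 30 && python3 -m creep '[[[0,0,0,0,0,0],[0,0,0,0,0,0],[0,0,0,0,0,0],[0,0,0,0,0,0],[0,0,0,0,0,0],[0,0,0,0,0,0]]]' 0 30; python3 - <<'E'
from h import *
c=ctrl.capture("scene")
cv2.imwrite("pics/c7.png",cv2.resize(c["image"][170:270,215:315],None,fx=5,fy=5,interpolation=2)[:,:,::-1])
E
```

```text
time_s: 16.18
eef_pos: [620.9, -157.2, 212.8]
ee_rot: [0.001, -0.0, 1.0, -0.0]
force: [1.0, 1.1, -0.5]
grip_width: 0.727
grip_force: 0.0
time_s: 16.68
eef_pos: [620.7, -157.1, 209.7]
ee_rot: [-0.001, -0.0, 1.0, 0.0]
force: [-0.5, 1.1, -0.5]
grip_width: 0.001
grip_force: 0.0
```

View pics/c7.png

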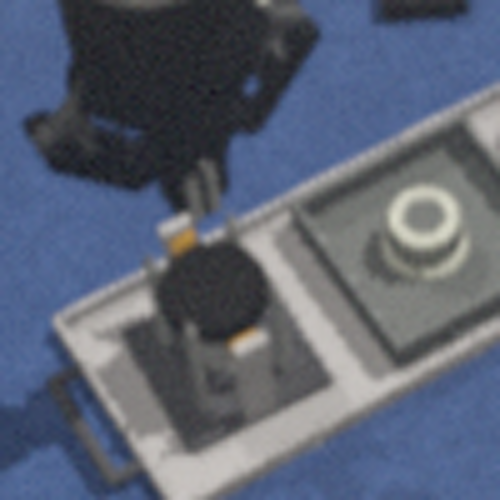

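The foot sits level on the catches inside the posts (crop 213,290). Pressing with shut fingers.

```bash
python3 -m creep '[[[0,0,-0.8,0,0,0],[0,0,-1.6,0,0,0],[0,0,-2.2,0,0,0],[0,0,-2.5,0,0,0],[0,0,-2.6,0,0,0],[0,0,-2.7,0,0,0],[0,0,-2.7,0,0,0]]]' 0 30 && python3 -m creep '[[[0,0,-0.1,0,0,0],[0,0,-0.2,0,0,0],[0,0,-0.3,0,0,0],[0,0,-0.4,0,0,0],[0,0,-0.4,0,0,0]]]' 0 30 && python3 -m creep '[[[0,0,-0.1,0,0,0],[0,0,-0.2,0,0,0],[0,0,-0.3,0,0,0],[0,0,-0.4,0,0,0],[0,0,-0.43,0,0,0],[0,0,-0.43,0,0,0]]]' 0 30
```

```text
time_s: 17.32
eef_pos: [621.2, -157.2, 143.7]
ee_rot: [0.001, -0.0, 1.0, -0.0]
force: [-0.1, -0.8, 0.1]
grip_width: 0.001
grip_force: 0.1
time_s: 17.73
eef_pos: [621.3, -157.4, 133.5]
ee_rot: [0.001, 0.0, 1.0, -0.001]
force: [1.5, -0.8, 2.1]
grip_width: 0.008
grip_force: 1.3
time_s: 18.23
eef_pos: [621.2, -157.4, 122.4]
ee_rot: [0.001, 0.0, 1.0, -0.0]
force: [2.1, -1.1, 3.9]
grip_width: -0.002
grip_force: 2.3
```

```bash
python3 -m creep '[[[0,0,-0.1,0,0,0],[0,0,-0.16,0,0,0],[0,0,-0.16,0,0,0],[0,0,-0.16,0,0,0]]]' 0 30 && python3 -m creep '[[[0,0,0.1,0,0,0],[0,0,0.2,0,0,0],[0,0,0.3,0,0,0],[0,0,0.4,0,0,0],[0,0,1,0,0,0],[0,0,2,0,0,0],[0,0,3,0,0,0],[0,0,3.8,0,0,0],[0,0,3.8,0,0,0]]]' 0 30; python3 - <<'E'
from h import *
c=ctrl.capture("scene")
cv2.imwrite("pics/c8.png",cv2.resize(c["image"][200:260,230:290],None,fx=8,fy=8,interpolation=2)[:,:,::-1])
E
```

```text
time_s: 18.57
eef_pos: [621.1, -157.3, 118.5]
ee_rot: [0.0, -0.0, 1.0, -0.0]
force: [2.4, -2.5, 5.9]
grip_width: -0.003
grip_force: 2.6
time_s: 19.32
eef_pos: [621.3, -157.1, 216.9]
ee_rot: [0.002, -0.0, 1.0, -0.001]
force: [1.2, -0.6, 0.7]
grip_width: -0.003
grip_force: 0.0
```

View pics/c8.png

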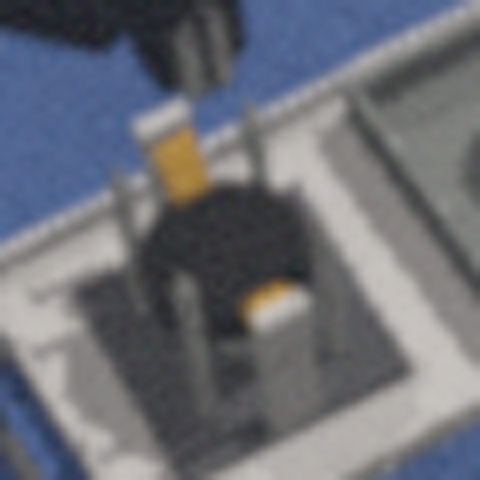

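The foot is down with both brass catches over its rim (crop 180,165 and 270,297). Washer next.

```bash
python3 -m creep '[[[-0.6,1.4,0,0,0,0],[-1.2,2.8,0,0,0,0],[-1.8,4.2,0,0,0,0],[-2.4,5.6,0,0,0,0],[-3,7,0,0,0,0],[-3.6,8.5,0,0,0,0],[-4.2,10,-0.5,0,0,0],[-4.8,11.5,-1,0,0,0],[-5.4,13,-1.5,0,0,0],[-6,14.5,-2,0,0,0],[-6.5,15.8,-2.5,0,0,0],[-6.8,16.54,-3.2,0,0,0],[-6.8,16.54,-4.2,0,0,0],[-6.8,16.54,-5,0,0,0],[-6.8,16.54,-5.4,0,0,0],[-6.8,16.54,-5.56,0,0,0],[-6.8,16.54,-5.56,0,0,0],[-6.8,16.54,-5.56,0,0,0],[-6.8,16.54,-5.56,0,0,0]]]' 66 45 && python3 -m creep '[[[0,0,0,0,0,0],[0,0,0,0,0,0],[0,0,0,0,0,0],[0,0,0,0,0,0],[0,0,0,0,0,0],[0,0,0,0,0,0],[0,0,0,0,0,0]]]' 40 45
```

```text
time_s: 20.95
eef_pos: [451.3, 256.3, 75.0]
ee_rot: [0.001, 0.0, 1.0, 0.0]
force: [0.3, 0.2, -0.4]
grip_width: 0.772
grip_force: 0.0
time_s: 21.53
eef_pos: [451.3, 256.4, 75.7]
ee_rot: [0.001, -0.0, 1.0, 0.0]
force: [-3.6, -2.3, 12.5]
grip_width: 0.54
grip_force: 44.1
```

```bash
python3 -m creep '[[[0,0,0.6,0,0,0],[0,0,1.6,0,0,0],[0,0,2.8,0,0,0],[0.4,-1,4,0,0,0],[0.9,-2.3,4.4,0,0,0],[1.5,-3.8,4.4,0,0,0],[2.1,-5.2,4.4,0,0,0],[2.7,-6.6,4.4,0,0,0],[3.3,-8,4.4,0,0,0],[3.9,-9.5,4.4,0,0,0],[4.5,-11,4.4,0,0,0],[5.1,-12.4,4.4,0,0,0],[5.7,-13.8,4.4,0,0,0],[6.3,-15.2,4.4,0,0,0],[6.7,-16.2,4.3,0,0,0],[6.8,-16.54,4.1,0,0,0],[6.8,-16.54,4.05,0,0,0],[6.8,-16.54,4.05,0,0,0],[6.8,-16.54,4.05,0,0,0],[6.8,-16.54,4.05,0,0,0]]]' 40 45; python3 - <<'E'
from h import *
s=ctrl.sense();print(s["eef_pos"].round(1))
c=ctrl.capture("scene")
x0,y0,k=238,195,12
im=cv2.resize(c["image"][y0:y0+50,x0:x0+50],None,fx=k,fy=k,interpolation=2)
zb=s["eef_pos"][2]-75
for z in (zb,zb+8): cv2.polylines(im,[((proj(c,np.c_[620.8+25*np.cos(th),-156.8+25*np.sin(th),z+0*th])-[x0,y0]+.5)*k).astype(np.int32).reshape(-1,1,2)],True,(0,255,0),1)
cv2.imwrite("pics/c9.png",im[:,:,::-1])
E
```

```text
time_s: 23.2
eef_pos: [620.7, -155.7, 175.9]
ee_rot: [0.0, -0.001, 1.0, 0.0]
force: [-0.1, 0.4, -0.2]
grip_width: 0.539
grip_force: 46.2
[ 620.7 -155.7  175.9]
```

View pics/c9.png

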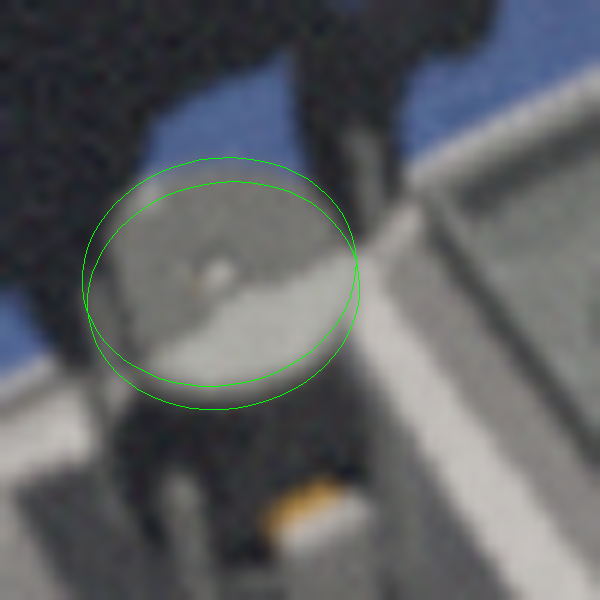

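The washer's hole is at (217,270) against a predicted (220,271), so it is well centred. Inserting.

```bash
python3 -m creep '[[[0,0,-0.2,0,0,0],[0,0,-0.4,0,0,0],[0,0,-0.6,0,0,0],[0,0,-0.75,0,0,0],[0,0,-0.85,0,0,0],[0,0,-0.85,0,0,0],[0,0,-0.85,0,0,0]]]' 40 45 && python3 -m creep '[[[0,0,-0.15,0,0,0],[0,0,-0.3,0,0,0],[0,0,-0.45,0,0,0],[0,0,-0.6,0,0,0],[0,0,-0.68,0,0,0],[0,0,-0.74,0,0,0],[0,0,-0.78,0,0,0],[0,0,-0.78,0,0,0]]]' 40 45
```

```text
time_s: 23.83
eef_pos: [620.8, -157.2, 154.0]
ee_rot: [-0.0, 0.0, 1.0, 0.0]
force: [0.1, 0.8, -1.2]
grip_width: 0.539
grip_force: 46.2
time_s: 24.5
eef_pos: [621.3, -157.3, 135.4]
ee_rot: [0.001, -0.0, 1.0, -0.0]
force: [-0.1, 0.9, 4.7]
grip_width: 0.538
grip_force: 47.4
```

```bash
python3 -m creep '[[[0,0,0,0,0,0],[0,0,0,0,0,0],[0,0,0,0,0,0],[0,0,0,0,0,0],[0,0,0.5,0,0,0],[0,0,1.2,0,0,0],[0,0,2.2,0,0,0],[0,0,3,0,0,0],[0,0,3,0,0,0]]]' 62 30 && python3 -m creep '[[[0,0,0,0,0,0],[0,0,0,0,0,0],[0,0,0,0,0,0],[0,0,0,0,0,0],[0,0,0,0,0,0],[0,0,-0.8,0,0,0],[0,0,-1.6,0,0,0],[0,0,-2.2,0,0,0],[0,0,-2.5,0,0,0],[0,0,-2.6,0,0,0],[0,0,-2.7,0,0,0],[0,0,-2.7,0,0,0]]]' 0 30 && python3 -m creep '[[[0,0,-0.1,0,0,0],[0,0,-0.2,0,0,0],[0,0,-0.3,0,0,0],[0,0,-0.4,0,0,0],[0,0,-0.5,0,0,0],[0,0,-0.6,0,0,0],[0,0,-0.7,0,0,0],[0,0,-0.8,0,0,0],[0,0,-0.8,0,0,0]]]' 0 30 && python3 -m creep '[[[0,0,-0.08,0,0,0],[0,0,-0.18,0,0,0],[0,0,-0.18,0,0,0],[0,0,-0.18,0,0,0]]]' 0 30
```

```text
time_s: 25.25
eef_pos: [622.0, -157.6, 215.2]
ee_rot: [0.004, -0.0, 1.0, -0.002]
force: [0.5, -0.2, 1.3]
grip_width: 0.725
grip_force: 0.0
time_s: 26.25
eef_pos: [621.0, -157.2, 142.5]
ee_rot: [0.0, -0.0, 1.0, -0.0]
force: [-0.1, 0.9, 0.0]
grip_width: 0.002
grip_force: 0.0
time_s: 27.0
eef_pos: [621.5, -157.5, 122.9]
ee_rot: [0.001, 0.0, 1.0, -0.001]
force: [3.8, -0.5, 4.3]
grip_width: 0.004
grip_force: 2.4
time_s: 27.33
eef_pos: [621.4, -157.4, 118.5]
ee_rot: [0.001, -0.0, 1.0, -0.0]
force: [3.8, -1.3, 5.5]
grip_width: -0.005
grip_force: 2.7
```

```bash
python3 -m creep '[[[0,0,0.1,0,0,0],[0,0,0.2,0,0,0],[0,0,0.3,0,0,0],[0,0,0.5,0,0,0],[0,0,1.2,0,0,0],[0,0,2.2,0,0,0],[0,0,3.4,0,0,0],[-1,0,4.4,0,0,0],[-2,0,5.4,0,0,0],[-3.2,0,6,0,0,0],[-4.4,0,6,0,0,0],[-5.6,0,6,0,0,0],[-6.4,0,6,0,0,0],[-6.4,0,6,0,0,0],[-6.4,0,6,0,0,0],[-6.4,0,6,0,0,0]]]' 0 30; python3 - <<'E'
from h import *
S=ctrl.capture("scene");T=ctrl.capture("top")
a=cv2.resize(S["image"][200:260,225:295],None,fx=5.6,fy=5.6,interpolation=2)
b=cv2.resize(T["image"][150:310,180:460],None,fx=1.4,fy=2.1,interpolation=2)
b=cv2.resize(T["image"][170:240,360:430],None,fx=4.8,fy=4.8,interpolation=2)
o=np.hstack([a,b])
f=cv2.resize(S["image"][100:290,130:430],None,fx=o.shape[1]/300/2.9,fy=o.shape[1]/300/2.9,interpolation=2) if 0 else None
cv2.imwrite("pics/c10.png",o[:,:,::-1]);cv2.imwrite("pics/s11.png",S["image"][:,:,::-1])
E
```

```text
time_s: 28.67
eef_pos: [461.0, -157.1, 267.5]
ee_rot: [-0.0, 0.0, 1.0, 0.0]
force: [-0.1, 0.0, -0.3]
grip_width: -0.004
grip_force: 0.0
```

View pics/c10.png

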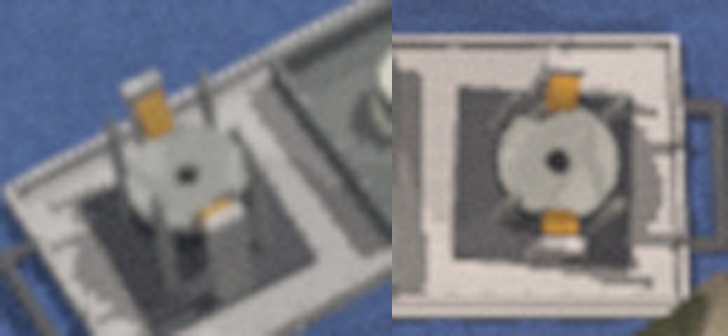

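View pics/s11.png

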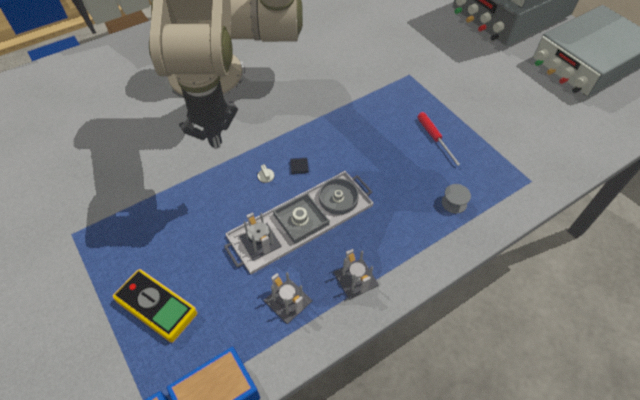

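The washer is level with its hole at (186,175) in the scene crop and (558,160) in the top crop. Triangulated, its top is at catch-underside height, and both brass tips lie over its rim. Knobs are upright, the look-alikes are untouched and the arm is clear, so I'll hand in.

```bash
python3 -c "
from rig import ctrl
print(ctrl.finish_job())"
```

```text
the job is handed in; nothing more can be done
None
```

The job is handed in at about 29 s of the 115 s allowed: the large knob stands in the bin and the small knob in the dish, and the foot with the washer on top is held below both catches, with the pointer knob and square foot left where they lay; the hand-in returned no verdict, so this rests on the final camera pictures.

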